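# Shift the filament winder into slow gear

### The arm

A 6-joint arm with a two-finger parallel gripper is mounted at the origin on the work surface. World frame = base frame: x ahead of the robot, y to its left, z up, the work surface at z = 0. Lengths are in m, angles in degrees, forces in N, time in s.
With the tool pointing down it reaches from about 0.2 to 0.875 m from the base axis. Payload 3.4 kg.
Tool frame: the origin (TCP) lies between the finger pads; the fingertips stand 14 mm ahead of it and the grasp point (between the pads) lies 5 mm behind it; z points along the fingers, y is the line along which they close (so a half turn about z gives the same grasp; the last joint's range is limited). The gripper opens to 94 mm and grips with 3 to 60 N. Pads are 16 mm wide; open, the fingers measure 119 mm over their backs; the gripper's body (75 mm by 177 mm) begins 78 mm behind the grasp point.
Start: joints at [-6.933, 15.808, 86.224, -0, 77.962, -6.933], TCP at [0.575, -0, 0.199] pointing down, gripper open.
Joint ranges: [-165.64, 165.64], [-43.16, 119.46], [12.63, 154.43], [-67.54, 247.53], [6.08, 155.33], [-154.97, 154.97]. Speed limits (degrees/s): [147.25, 147.25, 180, 180, 180, 180].

### API

Orientations are given as a 3x3 rotation matrix whose columns are the frame's x, y, z axes.
In Python, from bench import robot gives the robot as it stands.
- The arm moves only by the tool carry_out, never from a script. Its argument "increments" is a list of rows, each an object of numbers: "tx", "ty", "tz": the shift along the tool's x, y, z each as a share of 30 cm, from -1 to 1; "ax", "ay", "az": the turn, a rotation vector about the tool's x, y, z each as a share of 10 degrees, from -1 to 1. A call has 1 to 12 rows; each row shifts and turns the commanded pose from where the row before left it, along the tool's axes as they then stand; what a row does not reach is not made up. A row lasts 1/8 s, in which the tool goes at most 62.5 mm and 10.7 degrees, less where a joint would pass 70% of its speed; a pose out of reach is approached as far as the arm can. A call with a number of a shift or a turn outside -1 to 1 is refused whole. A call with a gripper value outside its range is refused whole. "hand" is the finger opening in mm, from 0 to 94, set as the call begins (left out, the last holds). The fingers move at their own pace and stop on an object; "squeeze" is the grip in N (left out, the last holds). Time passes only in rows, so rows that do not move let the fingers close. It gives the time, the measured TCP pose, the force, the opening and the grip force at its end, in the units of the state.
- robot.observe(): the state, without advancing time (a new reading comes with each control period).
- robot.capture(name): name is "scene" or "side" or "wrist"; returns the picture (480x640x3 uint8, red, green, blue); there is no depth.
- robot.camera_params(name): a dict with "K" (3x3 intrinsics, pixels), "R" (3x3) and "t" (3): a world point X has camera coordinates R X + t; the wrist camera has in their place "hand_eye" (4x4, takes a point from camera to tool coordinates, whose origin is the TCP and whose axes are the flange's). Camera axes: x right, y down, z forward; pixel columns grow to the right and rows downward; lengths in m; the calibration is good to about 2 mm. A picture is of the moment at which its call begins: read the wrist's pose just before it. camera_params takes no time and is no camera call.
- robot.hand_in(): hands the job in; it is judged then, once.
The state is a dict: "time": time; "qpos": joint angles; "joint_velocities": joint speeds; "joint_torque": joint torques, N m; "eef_pos": TCP position; "ee_rot": TCP orientation; "force": force on the tool from outside, world axes, zero at the start; "moment": the same for the moment, N m; "grip_width": finger opening in m; "grip_force": force on a finger pad.
Only numpy, scipy, OpenCV 4.12 (cv2) and the standard library are available. Lean on these libraries where they do the work, as an engineer would, in place of code of your own. Each camera call takes 0.05 s, during which the arm holds its last target. There are 200 camera calls.

### The job

The bench filament winder stands in neutral: put it into slow gear. Ease the red gear knob towards the spool until you feel the clutch teeth meet end to end, rock the spindle by the yellow handle of the handwheel until you feel them catch, then push the knob fully home. Go by feel, never forcing the knob against the teeth nor straining the handwheel once the gear has caught, and leave the things lying around the winder as they are.

Things in the scene. Friction and masses are not known exactly. Their poses are not given: they have to be found in the camera images.
- winder: Bench filament winder, fixed to the bench. Origin: on the bench, under the middle of the gear gate; z up, y along the spindle from handwheel to spool. Grey base plate 225 x 300 x 20 mm, bearing plates with tops 185 mm high at y = -80 and +80 mm, level steel spindle 130 mm up. Motor and control box on the base reach x = -146 mm, 97 mm high.
- gate (a point): Middle of the gear gate, level with its top, 193 mm above the bench: two dark steel strips along y, together 58 mm wide in x, with a slot for the knob's stem between them. Knob in neutral = knob straight above this point.
- spool (a point): Centre of the black spool with orange filament on the spindle's +y end, 143 mm from the gate along y: 200 mm diameter, 63 mm wide, its top 230 mm above the bench. Not to be handled.
- slow_gear (a point): Middle of the brass slow gear's clutch face, on the spindle's axis, spool side. Its six square dogs (pitch 60 degrees, 7 mm long) take the six of the steel sleeve, keyed to the spindle, that the knob shifts, with about 10 degrees of turning play. A worm holds this gear still. Its dogs' angle is not measured; at the start they stand end to end with the sleeve's.
- clutch (a point): Middle of the shifting sleeve in neutral. Between knob and sleeve lies a spring: if dogs meet end to end, the sleeve stops and each further mm of knob adds 2 N, for 3.5 mm, then the spring is solid. The knob, let go, keeps up to 6 N of spring on the dogs (it may slip back a little). When the spindle is then turned until dogs face gaps, they drop in 2 to 3 mm; the knob still has to be pushed home.
- gear_knob: Red round gear knob: upright cylinder, 28 mm diameter, 33 mm tall, on a 10 mm stem that slides along the winder's y in the gate. Origin: centre of its underside, 210 mm above the bench; axes as the winder's. Above the gate nothing stands within 85 mm of it.
- shifter (a joint): Travel of the gear knob along the winder's y, in m: 0 neutral, +0.012 fully home in slow gear (a stop; towards the spool), -0.012 fast gear. It stays where it is left; about 6 N slides it. At about +0.005 the dogs can meet end to end; then some 10 N means they touch firmly, the spring is solid near 13 N (about +0.0085), and pushing on only harms the teeth.
- spindle (a joint): Angle of spindle and handwheel, in rad: 0 with the handle straight up, positive when the handle leans to the winder's +x. Turns freely with 2 to 4 N at the handle. When slow gear has caught it turns only within the play of about 10 degrees (11 mm at the handle), then stops, slightly springy: some 5 N per mm. 16 N at the handle is too much for caught teeth.
- handwheel: Black disc handwheel, 160 mm diameter, 12 mm thick, on the -y end of the spindle, with a yellow handle sticking out towards -y. Origin on the spindle's axis, over the winder's origin; it turns with the spindle and its z axis points to the handle's side.
- handle (a point): Middle of the yellow handle: a round bar 23 mm diameter, 60 mm long, parallel to the winder's y, 62 mm from the spindle's axis; free all round except for the disc, whose face is 32 mm away in +y.
- spindle_axis (a point): Fixed point on the spindle's axis, 130 mm above the bench, in the plane across the middle of the handle: the handle circles it at 62 mm.
- full_spool: Bystander: full spool of blue filament lying flat on the bench right of the handwheel, 200 mm diameter, 65 mm high, loose. Origin: centre of its underside.
- caliper: Bystander: digital caliper lying on the bench left of the spool, 230 mm long along its y, 12 mm high, loose. Origin under the middle of its beam.
- project_box: Bystander: white plastic box 130 x 90 x 54 mm on the bench beyond the winder, loose. Origin: centre of its underside.
- screwdriver: Bystander: screwdriver lying on the bench beyond the handwheel, loose. Origin under its middle.

How it is judged:
By the outcome, as a careful person would: the job done as asked, in the order asked, and still so for the second after the job is handed in, with the robot touching nothing.
It also fails if it takes over 70 s, if anything falls off the work surface, if the arm or the gripper's body presses on something with over 40 N, if the wrist force passes 120 N, or if a joint passes its speed limit or range.

## Working session

There is one attempt and no reset: what is moved stays moved. The work goes in short steps, Python scripts to look and compute and a tool call to move; the robot and the scene stay as the last step left them, time stands still between calls to the robot, and variables do not carry over. Pictures are saved under pics/ and viewed, at most 10 in all, crops included, and the job is handed in when it is done.

Besides the shell and the picture viewer there is one more tool, called after "Call:" in YAML: its name, and indented under it one key for each argument. carry_out: Moves the arm, as the interface text tells. Shift numbers are shares of 30 cm and turn numbers shares of 10 degrees, none past 1 either way. Its arguments: {"type":"object","properties":{"increments":{"type":"array"},"hand":{"type":"number"},"squeeze":{"type":"number"}},"required":["increments"]}

```bash
ls; mkdir -p pics; python3 - <<'E'
from bench import robot
import cv2
for n in("scene","side"):
    cv2.imwrite(f"pics/{n}0.png",robot.capture(n)[:,:,::-1])
    p=robot.camera_params(n);print(n,p)
print(robot.camera_params("wrist"));print(robot.observe())
E
```

```text
pics
scene {'K': array([[481.33458069,   0.        , 322.95676578],
       [  0.        , 481.33458069, 240.85995838],
       [  0.        ,   0.        ,   1.        ]]), 'R': array([[-0.11505318,  0.99313496,  0.02111216],
       [ 0.54852718,  0.08123654, -0.832177  ],
       [-0.82817915, -0.08416402, -0.55410804]]), 't': array([ 0.02272903, -0.19905542,  1.65163817])}
side {'K': array([[472.11457425,   0.        , 315.92396081],
       [  0.        , 472.11457425, 229.95061532],
       [  0.        ,   0.        ,   1.        ]]), 'R': array([[ 0.79705911, -0.60388354, -0.00463029],
       [-0.37076858, -0.48329242, -0.79306941],
       [ 0.47668378,  0.63383997, -0.60911367]]), 't': array([-0.46002986,  0.36997881,  0.82994562])}
{'K': array([[382.99562992,   0.        , 318.14055091],
       [  0.        , 382.99562992, 241.18140322],
       [  0.        ,   0.        ,   1.        ]]), 'hand_eye': array([[-1.23918954e-03, -9.60969009e-01, -2.76653262e-01,
         8.17004540e-02],
       [ 9.99998675e-01, -8.98731542e-04, -1.35742023e-03,
        -2.46999421e-04],
       [ 1.
[... 277 characters left out ...]
+01, -6.93277624e+00]), 'joint_velocities': array([-0.05519676,  0.02357329, -0.16683567,  0.05699407, -0.05288589,
       -0.01845513]), 'joint_torque': array([ 2.09665013e-03, -4.05456018e+01, -2.37780511e+01,  7.03444169e-02,
        2.99401337e-02, -2.48708608e-05]), 'eef_pos': array([5.74507925e-01, 5.95664279e-05, 1.98330969e-01]), 'ee_rot': array([[ 2.63927073e-05,  9.99998779e-01, -1.56270660e-03],
       [ 9.99999974e-01, -2.60353566e-05,  2.28694085e-04],
       [ 2.28653120e-04, -1.56271259e-03, -9.99998753e-01]]), 'force': array([ 0.18647726,  0.12386182, -0.60526248]), 'moment': array([ 0.0083783 , -0.02852896, -0.01165065]), 'grip_force': 0.0, 'grip_width': 0.09398607687322577}
```

View pics/scene0.png

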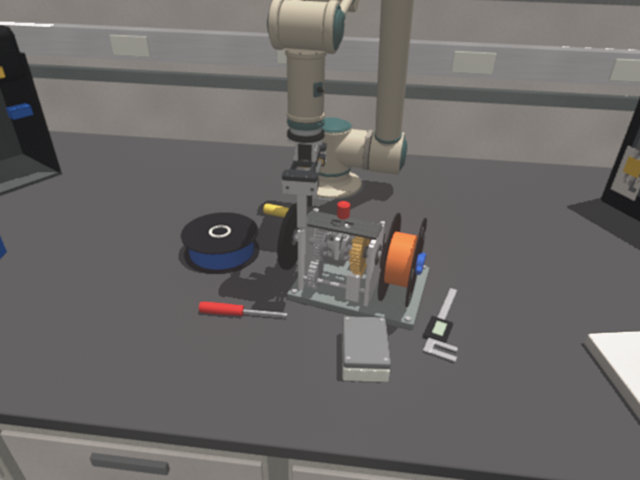

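View pics/side0.png

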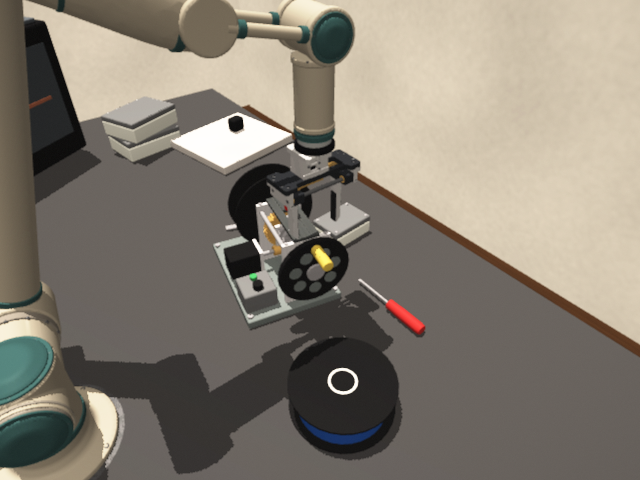

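The scene view shows the knob near (344,210), the handle near (276,210) and the spool near (402,258). In the side view the handle is near (322,258) and the gripper hides the knob. I'll raise the arm for a clear look.

Call:
carry_out:
  increments:
    - {"tz": -0.2}
    - {"tz": -0.2}
    - {"tz": -0.2}
    - {}
    - {}

```text
invalid input at $.increments[0]: expected keys tx, ty, tz, ax, ay, az
```

```bash
python3 - <<'E'
from bench import robot
import cv2,numpy as np
o=robot.observe();print(o['eef_pos'],o['ee_rot'].round(4),o['force'])
cv2.imwrite("pics/w1.png",robot.capture("wrist")[:,:,::-1])
s=robot.capture("scene")[:,:,::-1][180:330,250:440];d=robot.capture("side")[:,:,::-1][160:340,200:400]
cv2.imwrite("pics/s1.png",cv2.resize(s,None,fx=4,fy=4,interpolation=2))
cv2.imwrite("pics/d1.png",cv2.resize(d,None,fx=3.3,fy=3.3,interpolation=2))
E
```

```text
[5.74507925e-01 5.95664279e-05 1.98330969e-01] [[ 0.0e+00  1.0e+00 -1.6e-03]
 [ 1.0e+00 -0.0e+00  2.0e-04]
 [ 2.0e-04 -1.6e-03 -1.0e+00]] [ 0.18647726  0.12386182 -0.60526248]
```

View pics/w1.png

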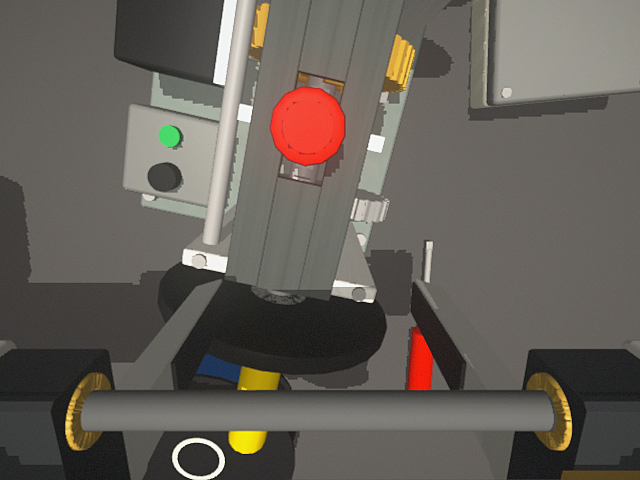

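View pics/s1.png

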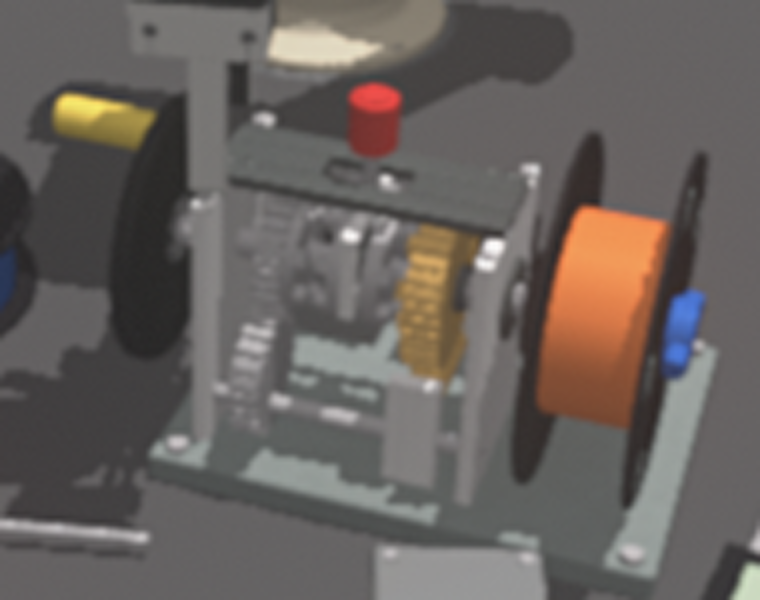

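View pics/d1.png

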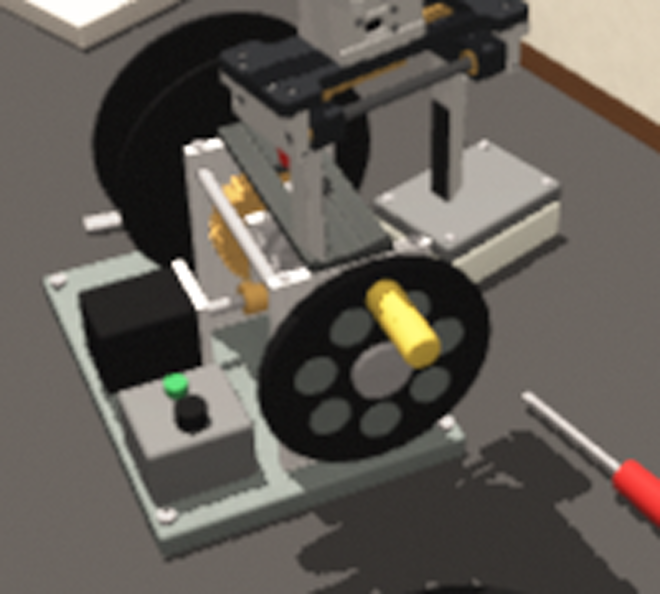

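The wrist view shows the knob top at (308,124), gate edges running (268,0)-(228,280) and (405,0)-(330,298), and the handle from (260,372) to (247,442). The handle tip is near (265.5,207.5) in the scene view and (329,266) in the side view.

```bash
cat > h.py <<'E'
from bench import robot
import numpy as np
def cam(n,o=None):
    p=robot.camera_params(n)
    if n=="wrist":
        o=o or robot.observe(); H=np.array(p["hand_eye"]); R=o['ee_rot']@H[:3,:3]; c=o['ee_rot']@H[:3,3]+o['eef_pos']
        return p["K"],R,c
    return p["K"],p["R"].T,-p["R"].T@p["t"]
def ray(n,u,v,o=None):
    K,R,c=cam(n,o); return c,R@np.linalg.inv(K)@[u,v,1]
def onz(n,u,v,z): c,d=ray(n,u,v); return c+d*(z-c[2])/d[2]
def tri(*r):
    A=0;b=0
    for c,d in r:
        d=d/np.linalg.norm(d);P=np.eye(3)-np.outer(d,d);A=A+P;b=b+P@c
    x=np.linalg.solve(A,b);return x,[np.linalg.norm(np.cross(x-c,d/np.linalg.norm(d))).round(4) for c,d in r]
E
python3 - <<'E'
from h import *
print("knob",onz("wrist",308,124,.243))
print("knob scene",onz("scene",375/4+250,100/4+180,.243))
for a,b in(((268,0),(228,280)),((405,0),(330,298))):
    A=onz("wrist",*a,.193);B=onz("wrist",*b,.193);d=A-B;print(A,B,np.degrees(np.arctan2(-d[0],d[1])))
print(tri(ray("wrist",247,440),ray("side",329,266),ray("scene",265.5,207.5)))
print(tri(ray("wrist",260,372),ray("side",315.5,250)))
E
```

```text
knob [0.57081667 0.0840687  0.243     ]
knob scene [0.5792002  0.08386117 0.243     ]
[0.55230758 0.13708824 0.193     ] [0.52594928 0.00508853 0.193     ] -11.292549096906914
[0.61254593 0.13698372 0.193     ] [ 0.58062704 -0.00540488  0.193     ] -12.634975368181857
(array([ 0.53126266, -0.10031792,  0.1930389 ]), [np.float64(0.0009), np.float64(0.0019), np.float64(0.0013)])
(array([ 0.54022727, -0.05016276,  0.19457941]), [np.float64(0.0008), np.float64(0.0008)])
```

Call:
carry_out:
  increments:
    - {"tx": 0, "ty": 0, "tz": -0.17, "ax": 0, "ay": 0, "az": 0}
    - {"tx": 0, "ty": 0, "tz": -0.17, "ax": 0, "ay": 0, "az": 0}
    - {"tx": 0.14, "ty": -0.006, "tz": 0, "ax": 0, "ay": 0, "az": 0}
    - {"tx": 0.14, "ty": -0.006, "tz": 0, "ax": 0, "ay": 0, "az": -0.8}
    - {"tx": 0, "ty": 0, "tz": 0, "ax": 0, "ay": 0, "az": -1}
    - {"tx": 0, "ty": 0, "tz": 0, "ax": 0, "ay": 0, "az": -1}
    - {"tx": 0, "ty": 0, "tz": 0, "ax": 0, "ay": 0, "az": -1}
    - {"tx": 0, "ty": 0, "tz": 0, "ax": 0, "ay": 0, "az": -1}
    - {"tx": 0, "ty": 0, "tz": 0, "ax": 0, "ay": 0, "az": -1}
    - {"tx": 0, "ty": 0, "tz": 0, "ax": 0, "ay": 0, "az": -1}
    - {"tx": 0, "ty": 0, "tz": 0, "ax": 0, "ay": 0, "az": -1}
    - {"tx": 0, "ty": 0, "tz": 0, "ax": 0, "ay": 0, "az": 0}
  hand: 94

```text
time: 1.75
eef_pos: [0.5713, 0.084, 0.3009]
ee_rot: [[-0.978, 0.21, -0.0], [0.21, 0.978, 0.0], [0.0, -0.0, -1.0]]
force: [-0.1, 0.4, 0.7]
grip_width: 0.0941
grip_force: 0.0
```

```bash
python3 - <<'E'
from h import *
import cv2
o=robot.observe();print(o['eef_pos'],o['ee_rot'].round(4),o['force'],o['qpos'])
im=robot.capture("wrist")
cv2.imwrite("pics/w2.png",im[:,:,::-1])
m=((im[:,:,0]>150)&(im[:,:,1]<90)&(im[:,:,2]<90)).astype(np.uint8)
n,l,s,c=cv2.connectedComponentsWithStats(m)
for i in range(1,n):
    if s[i,4]>300: print(s[i],c[i],onz("wrist",*c[i],.243))
E
```

```text
[0.57132836 0.08400912 0.30093878] [[-9.777e-01  2.099e-01 -2.000e-04]
 [ 2.099e-01  9.777e-01  0.000e+00]
 [ 2.000e-04 -0.000e+00 -1.000e+00]] [-0.10001222  0.36863536  0.7234128 ] [ 1.46104700e+00  1.38720777e+01  7.47776282e+01  2.09012157e-03
  9.13640794e+01 -7.64217672e+01]
[ 297  236   39   38 1147] [315.58326068 254.71229294] [0.56920461 0.08343388 0.243     ]
[ 112  307   67   29 1042] [142.06525912 322.07293666] [ 0.59197093 -0.04660705  0.243     ]
```

View pics/w2.png

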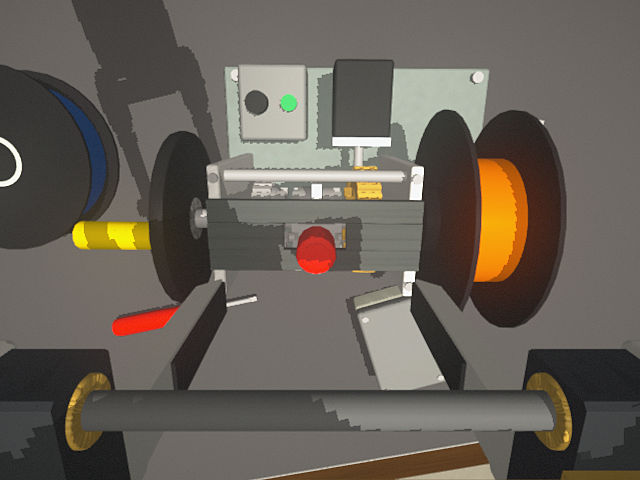

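Gate is level in the picture and the knob at (316,255) lies within 1 mm of the tool axis, so I descend over it.

Call:
carry_out:
  increments:
    - {"tx": 0, "ty": -0.002, "tz": 0.1, "ax": 0, "ay": 0, "az": 0}
    - {"tx": 0, "ty": 0, "tz": 0.1, "ax": 0, "ay": 0, "az": 0}
    - {"tx": 0, "ty": 0, "tz": 0.05, "ax": 0, "ay": 0, "az": 0}
    - {"tx": 0, "ty": 0, "tz": 0, "ax": 0, "ay": 0, "az": 0}
    - {"tx": 0, "ty": 0, "tz": 0, "ax": 0, "ay": 0, "az": 0}
  hand: 60

```text
time: 2.42
eef_pos: [0.5721, 0.0834, 0.2272]
ee_rot: [[-0.978, 0.208, 0.002], [0.208, 0.978, 0.0], [-0.002, 0.0, -1.0]]
force: [-0.2, -0.7, -0.4]
grip_width: 0.0599
grip_force: 0.0
```

Call:
carry_out:
  increments:
    - {"tx": 0, "ty": 0, "tz": 0, "ax": 0, "ay": 0, "az": 0}
    - {"tx": 0, "ty": 0, "tz": 0, "ax": 0, "ay": 0, "az": 0}
    - {"tx": 0, "ty": 0, "tz": 0, "ax": 0, "ay": 0, "az": 0}
    - {"tx": 0, "ty": 0, "tz": 0, "ax": 0, "ay": 0, "az": 0}
    - {"tx": 0, "ty": 0, "tz": 0, "ax": 0, "ay": 0, "az": 0}
    - {"tx": 0, "ty": 0, "tz": 0, "ax": 0, "ay": 0, "az": 0}
  hand: 20
  squeeze: 15

```text
time: 3.18
eef_pos: [0.5712, 0.0825, 0.2263]
ee_rot: [[-0.978, 0.208, 0.0], [0.208, 0.978, -0.002], [-0.0, -0.002, -1.0]]
force: [-1.3, -3.6, 1.8]
grip_width: 0.0275
grip_force: 15.0
```

Call:
carry_out:
  increments:
    - {"tx": 0, "ty": 0.0033, "tz": 0, "ax": 0, "ay": 0, "az": 0}
    - {"tx": 0, "ty": 0.0033, "tz": 0, "ax": 0, "ay": 0, "az": 0}
    - {"tx": 0, "ty": 0.0033, "tz": 0, "ax": 0, "ay": 0, "az": 0}
    - {"tx": 0, "ty": 0, "tz": 0, "ax": 0, "ay": 0, "az": 0}

```text
time: 3.68
eef_pos: [0.5716, 0.0845, 0.2263]
ee_rot: [[-0.978, 0.208, -0.0], [0.208, 0.978, -0.003], [-0.0, -0.003, -1.0]]
force: [-2.2, -6.0, 3.7]
grip_width: 0.0277
grip_force: 15.0
```

Call:
carry_out:
  increments:
    - {"tx": 0, "ty": 0.0033, "tz": 0, "ax": 0, "ay": 0, "az": 0}
    - {"tx": 0, "ty": 0, "tz": 0, "ax": 0, "ay": 0, "az": 0}

```text
time: 3.92
eef_pos: [0.5719, 0.0855, 0.2263]
ee_rot: [[-0.978, 0.208, -0.0], [0.208, 0.978, -0.003], [-0.0, -0.003, -1.0]]
force: [-1.3, -5.0, 1.8]
grip_width: 0.0274
grip_force: 15.0
```

Call:
carry_out:
  increments:
    - {"tx": 0, "ty": 0.0033, "tz": 0, "ax": 0, "ay": 0, "az": 0}
    - {"tx": 0, "ty": 0, "tz": 0, "ax": 0, "ay": 0, "az": 0}

```text
time: 4.18
eef_pos: [0.5721, 0.0864, 0.2263]
ee_rot: [[-0.978, 0.208, -0.0], [0.208, 0.978, -0.004], [-0.0, -0.004, -1.0]]
force: [-2.2, -6.4, 3.4]
grip_width: 0.0276
grip_force: 15.0
```

Call:
carry_out:
  increments:
    - {"tx": 0, "ty": 0.0033, "tz": 0, "ax": 0, "ay": 0, "az": 0}
    - {"tx": 0, "ty": 0, "tz": 0, "ax": 0, "ay": 0, "az": 0}

```text
time: 4.42
eef_pos: [0.5722, 0.087, 0.2263]
ee_rot: [[-0.978, 0.208, -0.001], [0.208, 0.978, -0.004], [-0.0, -0.004, -1.0]]
force: [-2.3, -7.4, 3.1]
grip_width: 0.0275
grip_force: 15.0
```

Call:
carry_out:
  increments:
    - {"tx": 0, "ty": 0.0025, "tz": 0, "ax": 0, "ay": 0, "az": 0}
    - {"tx": 0, "ty": 0, "tz": 0, "ax": 0, "ay": 0, "az": 0}

```text
time: 4.68
eef_pos: [0.5723, 0.0873, 0.2263]
ee_rot: [[-0.978, 0.208, -0.001], [0.208, 0.978, -0.005], [-0.0, -0.005, -1.0]]
force: [-1.9, -8.3, 3.0]
grip_width: 0.0275
grip_force: 15.0
```

Call:
carry_out:
  increments:
    - {"tx": 0, "ty": 0.0033, "tz": 0, "ax": 0, "ay": 0, "az": 0}
    - {"tx": 0, "ty": 0, "tz": 0, "ax": 0, "ay": 0, "az": 0}
    - {"tx": 0, "ty": 0, "tz": 0, "ax": 0, "ay": 0, "az": 0}

```text
time: 5.05
eef_pos: [0.5724, 0.0879, 0.2263]
ee_rot: [[-0.978, 0.208, -0.001], [0.208, 0.978, -0.006], [-0.0, -0.006, -1.0]]
force: [-2.2, -8.2, 3.9]
grip_width: 0.0273
grip_force: 15.0
```

Call:
carry_out:
  increments:
    - {"tx": 0, "ty": 0.0025, "tz": 0, "ax": 0, "ay": 0, "az": 0}
    - {"tx": 0, "ty": 0, "tz": 0, "ax": 0, "ay": 0, "az": 0}
    - {"tx": 0, "ty": 0, "tz": 0, "ax": 0, "ay": 0, "az": 0}

```text
time: 5.42
eef_pos: [0.5725, 0.0882, 0.2263]
ee_rot: [[-0.978, 0.208, -0.001], [0.208, 0.978, -0.006], [-0.0, -0.007, -1.0]]
force: [-2.6, -9.0, 2.5]
grip_width: 0.0274
grip_force: 15.0
```

Call:
carry_out:
  increments:
    - {"tx": 0, "ty": 0.002, "tz": 0, "ax": 0, "ay": 0, "az": 0}
    - {"tx": 0, "ty": 0, "tz": 0, "ax": 0, "ay": 0, "az": 0}
    - {"tx": 0, "ty": 0, "tz": 0, "ax": 0, "ay": 0, "az": 0}

```text
time: 5.8
eef_pos: [0.5726, 0.0885, 0.2263]
ee_rot: [[-0.978, 0.208, -0.001], [0.208, 0.978, -0.007], [-0.0, -0.007, -1.0]]
force: [-2.0, -9.9, 3.4]
grip_width: 0.0276
grip_force: 15.0
```

Teeth meet at about 10 N. I release the knob and go to the handle.

Call:
carry_out:
  increments:
    - {"tx": 0, "ty": 0, "tz": 0, "ax": 0, "ay": 0, "az": 0}
    - {"tx": 0, "ty": 0, "tz": 0, "ax": 0, "ay": 0, "az": 0}
    - {"tx": 0, "ty": 0, "tz": 0, "ax": 0, "ay": 0, "az": 0}
    - {"tx": 0, "ty": 0, "tz": -0.05, "ax": 0, "ay": 0, "az": 0}
    - {"tx": 0, "ty": 0, "tz": -0.1, "ax": 0, "ay": 0, "az": 0}
    - {"tx": 0, "ty": 0, "tz": -0.1, "ax": 0, "ay": 0, "az": 1}
    - {"tx": 0, "ty": 0, "tz": 0, "ax": 0, "ay": 0, "az": 1}
    - {"tx": 0, "ty": 0, "tz": 0, "ax": 0, "ay": 0, "az": 1}
    - {"tx": 0, "ty": 0, "tz": 0, "ax": 0, "ay": 0, "az": 1}
    - {"tx": 0, "ty": 0, "tz": 0, "ax": 0, "ay": 0, "az": 1}
    - {"tx": 0, "ty": 0, "tz": 0, "ax": 0, "ay": 0, "az": 1}
  hand: 60

```text
time: 7.18
eef_pos: [0.5735, 0.0927, 0.3023]
ee_rot: [[-0.304, 0.953, 0.002], [0.953, 0.304, 0.001], [0.0, 0.002, -1.0]]
force: [-0.0, 0.0, 0.5]
grip_width: 0.0597
grip_force: 0.0
```

Call:
carry_out:
  increments:
    - {"tx": 0, "ty": 0, "tz": 0, "ax": 0, "ay": 0, "az": 1}
    - {"tx": 0, "ty": 0, "tz": 0, "ax": 0, "ay": 0, "az": 1}
    - {"tx": 0, "ty": 0, "tz": 0, "ax": 0, "ay": 0, "az": 1}
    - {"tx": -0.14, "ty": 0, "tz": 0, "ax": 0, "ay": 0, "az": 0}
    - {"tx": -0.14, "ty": 0, "tz": 0, "ax": 0, "ay": 0, "az": 0}
    - {"tx": -0.14, "ty": 0, "tz": 0, "ax": 0, "ay": 0, "az": 0}
    - {"tx": -0.13, "ty": 0, "tz": 0, "ax": 0, "ay": 0, "az": 0}
    - {"tx": 0, "ty": 0, "tz": 0, "ax": 0, "ay": 0, "az": 0}
    - {"tx": 0, "ty": 0, "tz": 0, "ax": 0, "ay": 0, "az": 0}

```text
time: 8.3
eef_pos: [0.5393, -0.0685, 0.3018]
ee_rot: [[0.208, 0.978, 0.001], [0.978, -0.208, 0.001], [0.001, 0.001, -1.0]]
force: [-0.1, -0.5, 0.2]
grip_width: 0.06
grip_force: 0.0
```

```bash
python3 - <<'E'
from h import *
import cv2
o=robot.observe();print(o['eef_pos'],o['ee_rot'].round(4),o['force'],o['qpos'])
a=robot.capture("wrist");b=robot.capture("side")[150:330,220:420]
c=robot.capture("scene")[180:270,250:370]
b=cv2.resize(b,(533,480));cv2.imwrite("pics/w3.png",cv2.resize(a,(640,480))[:,:,::-1])
cv2.imwrite("pics/s3.png",np.hstack([cv2.resize(b,(400,360)),cv2.resize(c,(400,360))])[:,:,::-1])
E
```

```text
[ 0.53926381 -0.06845508  0.30178713] [[ 2.079e-01  9.781e-01  1.400e-03]
 [ 9.781e-01 -2.079e-01  9.000e-04]
 [ 1.200e-03  1.100e-03 -1.000e+00]] [-0.13244269 -0.46714506  0.17944561] [-1.46223222e+01  1.07149277e+01  7.88226158e+01  7.18206162e-02
  9.04004270e+01 -2.62113745e+00]
```

View pics/w3.png

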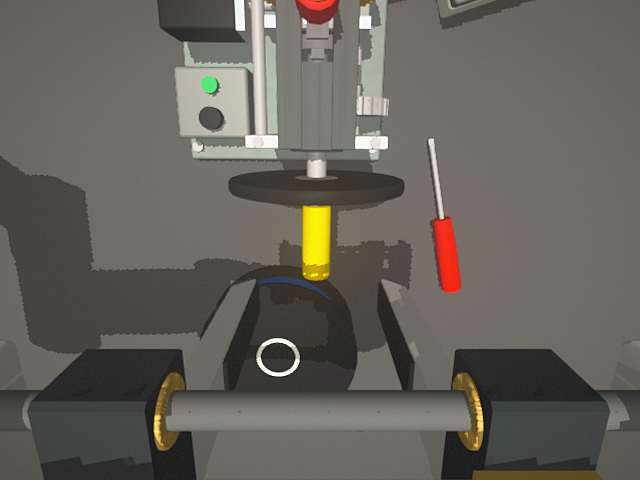

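View pics/s3.png

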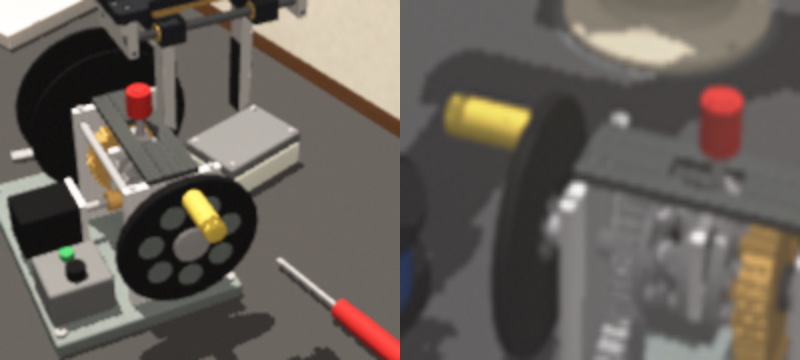

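Handle at (316,242) is centred under the tool; the knob is seen shifted. Descend astride the handle.

Call:
carry_out:
  increments:
    - {"tx": 0, "ty": -0.003, "tz": 0.13, "ax": 0, "ay": 0, "az": 0}
    - {"tx": 0, "ty": 0, "tz": 0.13, "ax": 0, "ay": 0, "az": 0}
    - {"tx": 0, "ty": 0, "tz": 0.12, "ax": 0, "ay": 0, "az": 0}
    - {"tx": 0, "ty": 0, "tz": 0, "ax": 0, "ay": 0, "az": 0}
    - {"tx": 0, "ty": 0, "tz": 0, "ax": 0, "ay": 0, "az": 0}

```text
time: 9.07
eef_pos: [0.5391, -0.0686, 0.1884]
ee_rot: [[0.207, 0.978, 0.002], [0.978, -0.207, -0.0], [0.0, 0.002, -1.0]]
force: [0.5, -0.5, 0.5]
grip_width: 0.0601
grip_force: 0.0
```

Call:
carry_out:
  increments:
    - {"tx": 0, "ty": 0, "tz": 0, "ax": 0, "ay": 0, "az": 0}
    - {"tx": 0, "ty": 0, "tz": 0, "ax": 0, "ay": 0, "az": 0}
    - {"tx": 0, "ty": 0, "tz": 0, "ax": 0, "ay": 0, "az": 0}
    - {"tx": 0, "ty": 0, "tz": 0, "ax": 0, "ay": 0, "az": 0}
  hand: 26
  squeeze: 5

```text
time: 9.57
eef_pos: [0.5381, -0.069, 0.1873]
ee_rot: [[0.208, 0.978, 0.0], [0.978, -0.208, -0.0], [0.0, 0.0, -1.0]]
force: [0.2, -0.2, -0.5]
grip_width: 0.0268
grip_force: 0.0
```

Call:
carry_out:
  increments:
    - {"tx": 0, "ty": 0.0035, "tz": 0, "ax": 0, "ay": 0, "az": 0}
    - {"tx": 0, "ty": 0.0035, "tz": 0, "ax": 0, "ay": 0, "az": 0}
    - {"tx": 0, "ty": 0.0035, "tz": 0, "ax": 0, "ay": 0, "az": 0}
    - {"tx": 0, "ty": 0, "tz": 0, "ax": 0, "ay": 0, "az": 0}

```text
time: 10.07
eef_pos: [0.5404, -0.0695, 0.1872]
ee_rot: [[0.208, 0.978, -0.001], [0.978, -0.208, 0.0], [-0.0, -0.001, -1.0]]
force: [-3.6, 1.4, 2.3]
grip_width: 0.0258
grip_force: 1.9
```

Call:
carry_out:
  increments:
    - {"tx": 0, "ty": 0.0035, "tz": 0, "ax": 0, "ay": 0, "az": 0}
    - {"tx": 0, "ty": 0.0035, "tz": 0, "ax": 0, "ay": 0, "az": 0}
    - {"tx": 0, "ty": 0, "tz": 0, "ax": 0, "ay": 0, "az": 0}

```text
time: 10.45
eef_pos: [0.5434, -0.0701, 0.1872]
ee_rot: [[0.208, 0.978, 0.001], [0.978, -0.208, -0.0], [0.0, 0.001, -1.0]]
force: [-3.1, 0.3, 2.6]
grip_width: 0.0261
grip_force: 1.6
```

Call:
carry_out:
  increments:
    - {"tx": 0, "ty": 0.0035, "tz": 0, "ax": 0, "ay": 0, "az": 0}
    - {"tx": 0, "ty": 0.0035, "tz": 0, "ax": 0, "ay": 0, "az": 0}
    - {"tx": 0, "ty": 0.0035, "tz": 0, "ax": 0, "ay": 0, "az": 0}
    - {"tx": 0, "ty": 0, "tz": 0, "ax": 0, "ay": 0, "az": 0}

```text
time: 10.95
eef_pos: [0.5466, -0.0708, 0.1871]
ee_rot: [[0.208, 0.978, 0.001], [0.978, -0.208, -0.0], [0.0, 0.001, -1.0]]
force: [-2.9, 1.3, 2.3]
grip_width: 0.0261
grip_force: 1.5
```

Call:
carry_out:
  increments:
    - {"tx": 0, "ty": 0.0035, "tz": 0.001, "ax": 0, "ay": 0, "az": 0}
    - {"tx": 0, "ty": 0.0035, "tz": 0.001, "ax": 0, "ay": 0, "az": 0}
    - {"tx": 0, "ty": 0.0035, "tz": 0.001, "ax": 0, "ay": 0, "az": 0}
    - {"tx": 0, "ty": 0, "tz": 0, "ax": 0, "ay": 0, "az": 0}

```text
time: 11.45
eef_pos: [0.5495, -0.0714, 0.1861]
ee_rot: [[0.208, 0.978, 0.0], [0.978, -0.208, 0.0], [0.0, 0.0, -1.0]]
force: [-3.6, 0.9, 2.4]
grip_width: 0.0262
grip_force: 1.4
```

Call:
carry_out:
  increments:
    - {"tx": 0, "ty": 0.0035, "tz": 0.001, "ax": 0, "ay": 0, "az": 0}
    - {"tx": 0, "ty": 0.0035, "tz": 0.001, "ax": 0, "ay": 0, "az": 0}
    - {"tx": 0, "ty": 0.0035, "tz": 0.001, "ax": 0, "ay": 0, "az": 0}
    - {"tx": 0, "ty": 0, "tz": 0, "ax": 0, "ay": 0, "az": 0}

```text
time: 11.95
eef_pos: [0.5526, -0.0721, 0.1852]
ee_rot: [[0.208, 0.978, 0.0], [0.978, -0.208, -0.0], [0.0, 0.0, -1.0]]
force: [-1.5, 1.0, 2.7]
grip_width: 0.0263
grip_force: 1.3
```

Call:
carry_out:
  increments:
    - {"tx": 0, "ty": 0.003, "tz": 0.001, "ax": 0, "ay": 0, "az": 0}
    - {"tx": 0, "ty": 0.003, "tz": 0.001, "ax": 0, "ay": 0, "az": 0}
    - {"tx": 0, "ty": 0.003, "tz": 0.001, "ax": 0, "ay": 0, "az": 0}
    - {"tx": 0, "ty": 0, "tz": 0, "ax": 0, "ay": 0, "az": 0}

```text
time: 12.45
eef_pos: [0.5552, -0.0727, 0.1843]
ee_rot: [[0.208, 0.978, 0.0], [0.978, -0.208, -0.0], [0.0, 0.0, -1.0]]
force: [-2.2, 0.0, 2.1]
grip_width: 0.0259
grip_force: 1.3
```

Call:
carry_out:
  increments:
    - {"tx": 0, "ty": 0.003, "tz": 0.001, "ax": 0, "ay": 0, "az": 0}
    - {"tx": 0, "ty": 0.003, "tz": 0.001, "ax": 0, "ay": 0, "az": 0}
    - {"tx": 0, "ty": 0.003, "tz": 0.001, "ax": 0, "ay": 0, "az": 0}
    - {"tx": 0, "ty": 0, "tz": 0, "ax": 0, "ay": 0, "az": 0}

```text
time: 12.95
eef_pos: [0.5579, -0.0732, 0.1834]
ee_rot: [[0.208, 0.978, 0.0], [0.978, -0.208, -0.0], [0.0, 0.0, -1.0]]
force: [-2.7, 1.2, 2.6]
grip_width: 0.026
grip_force: 1.2
```

Call:
carry_out:
  increments:
    - {"tx": 0, "ty": 0.003, "tz": 0.001, "ax": 0, "ay": 0, "az": 0}
    - {"tx": 0, "ty": 0.003, "tz": 0.001, "ax": 0, "ay": 0, "az": 0}
    - {"tx": 0, "ty": 0.003, "tz": 0.001, "ax": 0, "ay": 0, "az": 0}
    - {"tx": 0, "ty": 0, "tz": 0, "ax": 0, "ay": 0, "az": 0}

```text
time: 13.45
eef_pos: [0.5605, -0.0738, 0.1825]
ee_rot: [[0.208, 0.978, 0.0], [0.978, -0.208, -0.0], [0.0, 0.0, -1.0]]
force: [-2.1, 0.2, 2.2]
grip_width: 0.0261
grip_force: 1.1
```

Call:
carry_out:
  increments:
    - {"tx": 0, "ty": 0.003, "tz": 0.0015, "ax": 0, "ay": 0, "az": 0}
    - {"tx": 0, "ty": 0.003, "tz": 0.0015, "ax": 0, "ay": 0, "az": 0}
    - {"tx": 0, "ty": 0.003, "tz": 0.0015, "ax": 0, "ay": 0, "az": 0}
    - {"tx": 0, "ty": 0, "tz": 0, "ax": 0, "ay": 0, "az": 0}

```text
time: 13.95
eef_pos: [0.5631, -0.0743, 0.1811]
ee_rot: [[0.208, 0.978, 0.0], [0.978, -0.208, -0.0], [0.0, 0.0, -1.0]]
force: [-2.3, -0.1, 1.3]
grip_width: 0.0262
grip_force: 1.1
```

Call:
carry_out:
  increments:
    - {"tx": 0, "ty": 0.003, "tz": 0.0015, "ax": 0, "ay": 0, "az": 0}
    - {"tx": 0, "ty": 0.003, "tz": 0.0015, "ax": 0, "ay": 0, "az": 0}
    - {"tx": 0, "ty": 0.003, "tz": 0.0015, "ax": 0, "ay": 0, "az": 0}
    - {"tx": 0, "ty": 0, "tz": 0, "ax": 0, "ay": 0, "az": 0}

```text
time: 14.45
eef_pos: [0.5658, -0.0749, 0.1798]
ee_rot: [[0.208, 0.978, 0.0], [0.978, -0.208, -0.0], [0.0, 0.0, -1.0]]
force: [-2.4, 0.2, 2.6]
grip_width: 0.0258
grip_force: 1.0
```

Call:
carry_out:
  increments:
    - {"tx": 0, "ty": 0.003, "tz": 0.0015, "ax": 0, "ay": 0, "az": 0}
    - {"tx": 0, "ty": 0.003, "tz": 0.0015, "ax": 0, "ay": 0, "az": 0}
    - {"tx": 0, "ty": 0.003, "tz": 0.0015, "ax": 0, "ay": 0, "az": 0}
    - {"tx": 0, "ty": 0, "tz": 0, "ax": 0, "ay": 0, "az": 0}

```text
time: 14.95
eef_pos: [0.5684, -0.0755, 0.1785]
ee_rot: [[0.208, 0.978, 0.0], [0.978, -0.208, -0.0], [-0.0, 0.0, -1.0]]
force: [-2.0, 0.7, 1.2]
grip_width: 0.0259
grip_force: 1.0
```

Call:
carry_out:
  increments:
    - {"tx": 0, "ty": 0.003, "tz": 0.002, "ax": 0, "ay": 0, "az": 0}
    - {"tx": 0, "ty": 0.003, "tz": 0.002, "ax": 0, "ay": 0, "az": 0}
    - {"tx": 0, "ty": 0.003, "tz": 0.002, "ax": 0, "ay": 0, "az": 0}
    - {"tx": 0, "ty": 0, "tz": 0, "ax": 0, "ay": 0, "az": 0}

```text
time: 15.45
eef_pos: [0.571, -0.076, 0.1766]
ee_rot: [[0.208, 0.978, 0.0], [0.978, -0.208, -0.0], [0.0, 0.0, -1.0]]
force: [-1.8, 0.6, 0.6]
grip_width: 0.0259
grip_force: 1.0
```

Call:
carry_out:
  increments:
    - {"tx": 0, "ty": 0.003, "tz": 0.002, "ax": 0, "ay": 0, "az": 0}
    - {"tx": 0, "ty": 0.003, "tz": 0.002, "ax": 0, "ay": 0, "az": 0}
    - {"tx": 0, "ty": 0.003, "tz": 0.002, "ax": 0, "ay": 0, "az": 0}
    - {"tx": 0, "ty": 0, "tz": 0, "ax": 0, "ay": 0, "az": 0}

```text
time: 15.95
eef_pos: [0.5737, -0.0766, 0.1748]
ee_rot: [[0.208, 0.978, 0.0], [0.978, -0.208, -0.0], [0.0, 0.0, -1.0]]
force: [-1.0, -0.3, 1.4]
grip_width: 0.0259
grip_force: 0.9
```

Call:
carry_out:
  increments:
    - {"tx": 0, "ty": 0.003, "tz": 0.002, "ax": 0, "ay": 0, "az": 0}
    - {"tx": 0, "ty": 0.003, "tz": 0.002, "ax": 0, "ay": 0, "az": 0}
    - {"tx": 0, "ty": 0.003, "tz": 0.0025, "ax": 0, "ay": 0, "az": 0}
    - {"tx": 0, "ty": 0, "tz": 0, "ax": 0, "ay": 0, "az": 0}

```text
time: 16.45
eef_pos: [0.5767, -0.0772, 0.1729]
ee_rot: [[0.208, 0.978, 0.001], [0.978, -0.208, -0.0], [0.0, 0.001, -1.0]]
force: [-0.9, 0.0, -0.5]
grip_width: 0.0259
grip_force: 0.3
```

Call:
carry_out:
  increments:
    - {"tx": 0, "ty": 0.0025, "tz": 0.002, "ax": 0, "ay": 0, "az": 0}
    - {"tx": 0, "ty": 0.0025, "tz": 0.002, "ax": 0, "ay": 0, "az": 0}
    - {"tx": 0, "ty": 0.0025, "tz": 0.002, "ax": 0, "ay": 0, "az": 0}
    - {"tx": 0, "ty": 0, "tz": 0, "ax": 0, "ay": 0, "az": 0}

```text
time: 16.95
eef_pos: [0.5785, -0.0776, 0.1711]
ee_rot: [[0.208, 0.978, 0.0], [0.978, -0.208, -0.0], [0.0, 0.0, -1.0]]
force: [-2.3, -0.3, 0.9]
grip_width: 0.0259
grip_force: 0.5
```

Call:
carry_out:
  increments:
    - {"tx": 0, "ty": 0.0025, "tz": 0.002, "ax": 0, "ay": 0, "az": 0}
    - {"tx": 0, "ty": 0.0025, "tz": 0.002, "ax": 0, "ay": 0, "az": 0}
    - {"tx": 0, "ty": 0.002, "tz": 0.002, "ax": 0, "ay": 0, "az": 0}
    - {"tx": 0, "ty": 0, "tz": 0, "ax": 0, "ay": 0, "az": 0}

```text
time: 17.45
eef_pos: [0.5806, -0.078, 0.1693]
ee_rot: [[0.208, 0.978, 0.0], [0.978, -0.208, -0.0], [0.0, 0.0, -1.0]]
force: [-1.0, 1.4, 1.7]
grip_width: 0.0261
grip_force: 0.5
```

Call:
carry_out:
  increments:
    - {"tx": 0, "ty": 0.0025, "tz": 0.0025, "ax": 0, "ay": 0, "az": 0}
    - {"tx": 0, "ty": 0.0025, "tz": 0.0025, "ax": 0, "ay": 0, "az": 0}
    - {"tx": 0, "ty": 0, "tz": 0, "ax": 0, "ay": 0, "az": 0}

```text
time: 17.82
eef_pos: [0.582, -0.0783, 0.1678]
ee_rot: [[0.208, 0.978, 0.0], [0.978, -0.208, -0.0], [0.0, 0.0, -1.0]]
force: [-0.6, -0.7, 1.3]
grip_width: 0.0257
grip_force: 0.5
```

Call:
carry_out:
  increments:
    - {"tx": 0, "ty": 0.0025, "tz": 0.0025, "ax": 0, "ay": 0, "az": 0}
    - {"tx": 0, "ty": 0.0025, "tz": 0.0025, "ax": 0, "ay": 0, "az": 0}
    - {"tx": 0, "ty": 0, "tz": 0, "ax": 0, "ay": 0, "az": 0}

```text
time: 18.2
eef_pos: [0.5835, -0.0786, 0.1663]
ee_rot: [[0.208, 0.978, 0.0], [0.978, -0.208, -0.0], [0.0, 0.0, -1.0]]
force: [-1.2, 0.8, 0.2]
grip_width: 0.0262
grip_force: 0.5
```

Call:
carry_out:
  increments:
    - {"tx": 0, "ty": 0.002, "tz": 0.0025, "ax": 0, "ay": 0, "az": 0}
    - {"tx": 0, "ty": 0.002, "tz": 0.0025, "ax": 0, "ay": 0, "az": 0}
    - {"tx": 0, "ty": 0, "tz": 0, "ax": 0, "ay": 0, "az": 0}

```text
time: 18.58
eef_pos: [0.5842, -0.0788, 0.1647]
ee_rot: [[0.208, 0.978, -0.001], [0.978, -0.208, 0.0], [0.0, -0.001, -1.0]]
force: [-2.5, 0.8, 0.8]
grip_width: 0.0257
grip_force: 1.1
```

Call:
carry_out:
  increments:
    - {"tx": 0, "ty": 0.002, "tz": 0.0, "ax": 0, "ay": 0, "az": 0}
    - {"tx": 0, "ty": 0, "tz": 0, "ax": 0, "ay": 0, "az": 0}
    - {"tx": 0, "ty": 0, "tz": 0, "ax": 0, "ay": 0, "az": 0}

```text
time: 18.95
eef_pos: [0.5844, -0.0788, 0.1646]
ee_rot: [[0.208, 0.978, -0.001], [0.978, -0.208, 0.0], [0.0, -0.002, -1.0]]
force: [-4.3, 0.6, 0.1]
grip_width: 0.0261
grip_force: 2.1
```

A stop is felt after a drop in drag, so the gear has caught. I rock back to mid-play.

Call:
carry_out:
  increments:
    - {"tx": 0, "ty": -0.005, "tz": -0.003, "ax": 0, "ay": 0, "az": 0}
    - {"tx": 0, "ty": -0.005, "tz": -0.003, "ax": 0, "ay": 0, "az": 0}
    - {"tx": 0, "ty": -0.005, "tz": -0.003, "ax": 0, "ay": 0, "az": 0}
    - {"tx": 0, "ty": -0.005, "tz": -0.003, "ax": 0, "ay": 0, "az": 0}
    - {"tx": 0, "ty": -0.0035, "tz": -0.003, "ax": 0, "ay": 0, "az": 0}
    - {"tx": 0, "ty": 0, "tz": 0, "ax": 0, "ay": 0, "az": 0}

```text
time: 19.7
eef_pos: [0.5793, -0.0778, 0.1699]
ee_rot: [[0.208, 0.978, 0.003], [0.978, -0.208, -0.001], [0.0, 0.003, -1.0]]
force: [3.4, -0.8, 0.5]
grip_width: 0.0261
grip_force: 1.3
```

Call:
carry_out:
  increments:
    - {"tx": 0, "ty": -0.003, "tz": -0.003, "ax": 0, "ay": 0, "az": 0}
    - {"tx": 0, "ty": -0.003, "tz": -0.003, "ax": 0, "ay": 0, "az": 0}
    - {"tx": 0, "ty": 0, "tz": 0, "ax": 0, "ay": 0, "az": 0}

```text
time: 20.08
eef_pos: [0.5774, -0.0774, 0.1718]
ee_rot: [[0.208, 0.978, 0.003], [0.978, -0.208, -0.001], [-0.0, 0.003, -1.0]]
force: [3.5, -0.5, 1.0]
grip_width: 0.0258
grip_force: 2.4
```

Call:
carry_out:
  increments:
    - {"tx": 0, "ty": 0.005, "tz": 0, "ax": 0, "ay": 0, "az": 0}
    - {"tx": 0, "ty": 0, "tz": 0, "ax": 0, "ay": 0, "az": 0}
    - {"tx": 0, "ty": 0, "tz": 0, "ax": 0, "ay": 0, "az": 0}
    - {"tx": 0, "ty": 0, "tz": 0, "ax": 0, "ay": 0, "az": 0}
  hand: 60

```text
time: 20.58
eef_pos: [0.5773, -0.0773, 0.1708]
ee_rot: [[0.208, 0.978, -0.001], [0.978, -0.208, 0.0], [0.0, -0.001, -1.0]]
force: [-0.6, 0.7, -0.2]
grip_width: 0.0595
grip_force: 0.0
```

Call:
carry_out:
  increments:
    - {"tx": 0, "ty": 0, "tz": -0.15, "ax": 0, "ay": 0, "az": 0}
    - {"tx": 0, "ty": 0, "tz": -0.15, "ax": 0, "ay": 0, "az": 0}
    - {"tx": 0, "ty": 0, "tz": -0.135, "ax": 0, "ay": 0, "az": 0}
    - {"tx": 0.14, "ty": -0.04, "tz": 0, "ax": 0, "ay": 0, "az": 0}
    - {"tx": 0.14, "ty": -0.04, "tz": 0, "ax": 0, "ay": 0, "az": 0}
    - {"tx": 0.14, "ty": -0.04, "tz": 0, "ax": 0, "ay": 0, "az": 0}
    - {"tx": 0.122, "ty": -0.018, "tz": 0, "ax": 0, "ay": 0, "az": 0}
    - {"tx": 0, "ty": 0, "tz": 0, "ax": 0, "ay": 0, "az": -1}
    - {"tx": 0, "ty": 0, "tz": 0, "ax": 0, "ay": 0, "az": -1}
    - {"tx": 0, "ty": 0, "tz": 0, "ax": 0, "ay": 0, "az": -1}

```text
time: 21.82
eef_pos: [0.5709, 0.0905, 0.3015]
ee_rot: [[-0.315, 0.949, -0.001], [0.949, 0.315, -0.0], [0.0, -0.001, -1.0]]
force: [-0.3, 0.3, 0.7]
grip_width: 0.0602
grip_force: 0.0
```

Call:
carry_out:
  increments:
    - {"tx": 0, "ty": 0, "tz": 0, "ax": 0, "ay": 0, "az": -1}
    - {"tx": 0, "ty": 0, "tz": 0, "ax": 0, "ay": 0, "az": -1}
    - {"tx": 0, "ty": 0, "tz": 0, "ax": 0, "ay": 0, "az": -1}
    - {"tx": 0, "ty": 0, "tz": 0, "ax": 0, "ay": 0, "az": -1}
    - {"tx": 0, "ty": 0, "tz": 0, "ax": 0, "ay": 0, "az": -1}
    - {"tx": 0, "ty": 0, "tz": 0, "ax": 0, "ay": 0, "az": -1}
    - {"tx": 0, "ty": 0, "tz": 0, "ax": 0, "ay": 0, "az": 0}
    - {"tx": 0, "ty": 0, "tz": 0, "ax": 0, "ay": 0, "az": 0}

```text
time: 22.82
eef_pos: [0.5711, 0.0902, 0.3016]
ee_rot: [[-0.978, 0.21, -0.0], [0.21, 0.978, -0.0], [0.0, -0.0, -1.0]]
force: [0.4, -0.1, 0.5]
grip_width: 0.0601
grip_force: 0.0
```

```bash
python3 - <<'E'
from h import *
import cv2
o=robot.observe();print(o['eef_pos'],o['ee_rot'].round(4),o['force'])
im=robot.capture("wrist")
cv2.imwrite("pics/w4.png",im[:,:,::-1])
m=((im[:,:,0]>150)&(im[:,:,1]<90)&(im[:,:,2]<90)).astype(np.uint8)
n,l,s,c=cv2.connectedComponentsWithStats(m)
for i in range(1,n):
    if s[i,4]>300: print(s[i],c[i],onz("wrist",*c[i],.243))
E
```

```text
[0.57108139 0.09021183 0.30162483] [[-9.776e-01  2.102e-01 -2.000e-04]
 [ 2.102e-01  9.776e-01 -0.000e+00]
 [ 2.000e-04 -1.000e-04 -1.000e+00]] [ 0.44993929 -0.05585378  0.47849124]
[ 297  239   39   37 1151] [315.88792354 256.72371851] [0.57058919 0.08946091 0.243     ]
[ 108  307   76   30 1292] [144.51857585 322.02244582] [ 0.59245691 -0.03910629  0.243     ]
```

View pics/w4.png

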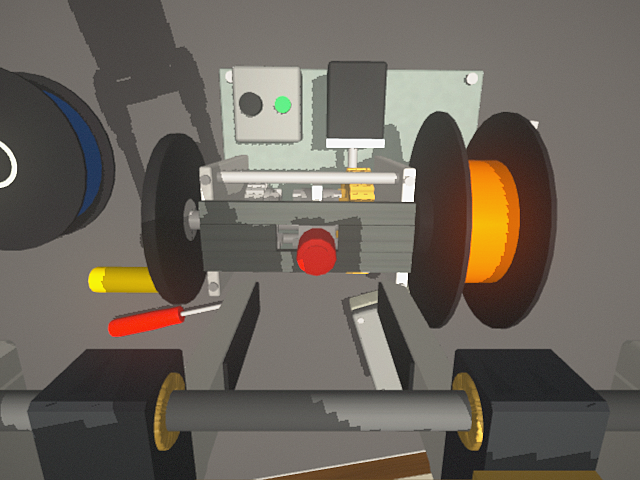

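Knob at (316,257), about +6 mm travel; handle leaning +x. Grip again.

Call:
carry_out:
  increments:
    - {"tx": 0, "ty": -0.002, "tz": 0.1, "ax": 0, "ay": 0, "az": 0}
    - {"tx": 0, "ty": 0, "tz": 0.1, "ax": 0, "ay": 0, "az": 0}
    - {"tx": 0, "ty": 0, "tz": 0.05, "ax": 0, "ay": 0, "az": 0}
    - {"tx": 0, "ty": 0, "tz": 0, "ax": 0, "ay": 0, "az": 0}
    - {"tx": 0, "ty": 0, "tz": 0, "ax": 0, "ay": 0, "az": 0}

```text
time: 23.5
eef_pos: [0.5719, 0.0896, 0.2279]
ee_rot: [[-0.978, 0.208, 0.002], [0.208, 0.978, 0.0], [-0.002, 0.001, -1.0]]
force: [0.2, -0.0, -0.2]
grip_width: 0.0598
grip_force: 0.0
```

Call:
carry_out:
  increments:
    - {"tx": 0, "ty": 0, "tz": 0, "ax": 0, "ay": 0, "az": 0}
    - {"tx": 0, "ty": 0, "tz": 0, "ax": 0, "ay": 0, "az": 0}
    - {"tx": 0, "ty": 0, "tz": 0, "ax": 0, "ay": 0, "az": 0}
    - {"tx": 0, "ty": 0, "tz": 0, "ax": 0, "ay": 0, "az": 0}
    - {"tx": 0, "ty": 0, "tz": 0, "ax": 0, "ay": 0, "az": 0}
    - {"tx": 0, "ty": 0, "tz": 0, "ax": 0, "ay": 0, "az": 0}
  hand: 20
  squeeze: 15

```text
time: 24.25
eef_pos: [0.571, 0.0889, 0.2269]
ee_rot: [[-0.978, 0.208, 0.0], [0.208, 0.978, -0.001], [-0.0, -0.001, -1.0]]
force: [-0.7, -3.9, 2.6]
grip_width: 0.0272
grip_force: 15.0
```

Call:
carry_out:
  increments:
    - {"tx": 0, "ty": 0.0033, "tz": 0, "ax": 0, "ay": 0, "az": 0}
    - {"tx": 0, "ty": 0.0033, "tz": 0, "ax": 0, "ay": 0, "az": 0}
    - {"tx": 0, "ty": 0, "tz": 0, "ax": 0, "ay": 0, "az": 0}

```text
time: 24.62
eef_pos: [0.5712, 0.0897, 0.2269]
ee_rot: [[-0.978, 0.208, -0.0], [0.208, 0.978, -0.004], [-0.0, -0.004, -1.0]]
force: [-2.5, -6.6, 2.7]
grip_width: 0.0274
grip_force: 15.0
```

Call:
carry_out:
  increments:
    - {"tx": 0, "ty": 0.0033, "tz": 0, "ax": 0, "ay": 0, "az": 0}
    - {"tx": 0, "ty": 0.0033, "tz": 0, "ax": 0, "ay": 0, "az": 0}
    - {"tx": 0, "ty": 0, "tz": 0, "ax": 0, "ay": 0, "az": 0}

```text
time: 25.0
eef_pos: [0.5716, 0.0916, 0.2269]
ee_rot: [[-0.978, 0.208, -0.0], [0.208, 0.978, -0.004], [-0.0, -0.004, -1.0]]
force: [-1.2, -6.3, 2.3]
grip_width: 0.0273
grip_force: 15.0
```

Sliding freely at 6 N and now past the earlier contact position, so it has caught. Continue home.

Call:
carry_out:
  increments:
    - {"tx": 0, "ty": 0.0033, "tz": 0, "ax": 0, "ay": 0, "az": 0}
    - {"tx": 0, "ty": 0.0033, "tz": 0, "ax": 0, "ay": 0, "az": 0}
    - {"tx": 0, "ty": 0, "tz": 0, "ax": 0, "ay": 0, "az": 0}

```text
time: 25.38
eef_pos: [0.572, 0.0931, 0.2269]
ee_rot: [[-0.978, 0.208, -0.001], [0.208, 0.978, -0.005], [-0.0, -0.005, -1.0]]
force: [-1.4, -6.8, 2.4]
grip_width: 0.0275
grip_force: 15.0
```

Call:
carry_out:
  increments:
    - {"tx": 0, "ty": 0.0033, "tz": 0, "ax": 0, "ay": 0, "az": 0}
    - {"tx": 0, "ty": 0, "tz": 0, "ax": 0, "ay": 0, "az": 0}
    - {"tx": 0, "ty": 0, "tz": 0, "ax": 0, "ay": 0, "az": 0}

```text
time: 25.75
eef_pos: [0.572, 0.0931, 0.2269]
ee_rot: [[-0.978, 0.208, -0.001], [0.208, 0.978, -0.006], [-0.0, -0.006, -1.0]]
force: [-2.5, -7.8, 4.1]
grip_width: 0.0273
grip_force: 15.0
```

Call:
carry_out:
  increments:
    - {"tx": 0, "ty": 0.0033, "tz": 0, "ax": 0, "ay": 0, "az": 0}
    - {"tx": 0, "ty": 0, "tz": 0, "ax": 0, "ay": 0, "az": 0}
    - {"tx": 0, "ty": 0, "tz": 0, "ax": 0, "ay": 0, "az": 0}

```text
time: 26.12
eef_pos: [0.572, 0.0932, 0.2269]
ee_rot: [[-0.978, 0.209, -0.002], [0.209, 0.978, -0.008], [-0.0, -0.008, -1.0]]
force: [-1.7, -10.2, 3.4]
grip_width: 0.0276
grip_force: 15.0
```

Call:
carry_out:
  increments:
    - {"tx": 0, "ty": -0.004, "tz": 0, "ax": 0, "ay": 0, "az": 0}
    - {"tx": 0, "ty": 0, "tz": 0, "ax": 0, "ay": 0, "az": 0}
    - {"tx": 0, "ty": 0, "tz": 0, "ax": 0, "ay": 0, "az": 0}
    - {"tx": 0, "ty": 0, "tz": 0, "ax": 0, "ay": 0, "az": 0}
  hand: 60

```text
time: 26.62
eef_pos: [0.5725, 0.0967, 0.2265]
ee_rot: [[-0.978, 0.208, -0.0], [0.208, 0.978, 0.001], [0.0, 0.001, -1.0]]
force: [0.3, 0.1, 0.3]
grip_width: 0.0595
grip_force: 0.0
```

Call:
carry_out:
  increments:
    - {"tx": 0, "ty": 0, "tz": -0.05, "ax": 0, "ay": 0, "az": 0}
    - {"tx": 0, "ty": 0, "tz": -0.1, "ax": 0, "ay": 0, "az": 0}
    - {"tx": 0, "ty": 0, "tz": -0.1, "ax": 0, "ay": 0, "az": 0}
    - {"tx": 0, "ty": 0, "tz": 0, "ax": 0, "ay": 0, "az": 0}
    - {"tx": 0, "ty": 0, "tz": 0, "ax": 0, "ay": 0, "az": 0}

```text
time: 27.25
eef_pos: [0.5721, 0.0963, 0.3011]
ee_rot: [[-0.978, 0.208, -0.001], [0.208, 0.978, 0.0], [0.001, -0.0, -1.0]]
force: [0.5, -0.1, 0.2]
grip_width: 0.0605
grip_force: 0.0
```

```bash
python3 - <<'E'
from h import *
import cv2
o=robot.observe();print(o['eef_pos'],o['force'])
im=robot.capture("wrist")
cv2.imwrite("pics/w5.png",im[:,:,::-1])
m=((im[:,:,0]>150)&(im[:,:,1]<90)&(im[:,:,2]<90)).astype(np.uint8)
n,l,s,c=cv2.connectedComponentsWithStats(m)
for i in range(1,n):
    if s[i,4]>300: print(s[i],c[i],onz("wrist",*c[i],.243))
E
```

```text
[0.5720993  0.09625334 0.30109012] [ 0.53244207 -0.14768746  0.22853222]
[ 294  239   40   38 1156] [313.32179931 257.13235294] [0.57073281 0.0938234  0.243     ]
[ 103  307   76   30 1295] [139.47258687 321.96679537] [ 0.59203436 -0.03579286  0.243     ]
```

```bash
python3 - <<'E'
from h import *
import cv2
P={2:([.57132836,.08400912,.30093878],),4:([.57108139,.09021183,.30162483],),5:([.5720993,.09625334,.30109012],)}
R0=robot.observe()['ee_rot']
R2=np.array([[-.9777,.2099,-.0002],[.2099,.9777,0],[.0002,0,-1]])
R4=np.array([[-.9776,.2102,-.0002],[.2102,.9776,0],[.0002,-.0001,-1]])
R={2:R2,4:R4,5:R0}
K=robot.camera_params("wrist")["K"];H=robot.camera_params("wrist")["hand_eye"]
def w(i,u,v,z):
    p=np.array(P[i][0]);d=R[i]@H[:3,:3]@np.linalg.inv(K)@[u,v,1];c=R[i]@H[:3,3]+p
    return (c+d*(z-c[2])/d[2])
ims={i:cv2.imread(f"pics/w{i}.png") for i in P}
yv=np.array([.209,.978,0])
for box,z in(((225,190,285,210),.193),((370,160,424,215),.190),((200,160,250,210),.19),((330,60,395,140),.097)):
    x0,y0,x1,y1=box;T=ims[2][y0:y1,x0:x1]
    for i in(4,5):
        S=ims[i]; r=cv2.matchTemplate(S,T,cv2.TM_CCOEFF_NORMED);_,s,_,l=cv2.minMaxLoc(r)
        a=r[l[1],l[0]-1:l[0]+2];sub=(a[0]-a[2])/(2*(a[0]-2*a[1]+a[2]))
        cu=(x1-x0)/2;cv=(y1-y0)/2
        e=w(i,l[0]+sub+cu,l[1]+cv,z)-w(2,x0+cu,y0+cv,z)
        print(box,i,round(s,3),l[0]+sub-x0,"apparent winder shift y mm",1e3*e@yv)
for i,k in((2,(315.58,254.71)),(4,(315.89,256.72)),(5,(313.32,257.13))): print(i,w(i,*k,.243)@yv*1e3)
E
```

```text
(225, 190, 285, 210) 4 0.92 -6.8166046 apparent winder shift y mm 0.5448175058520013
(225, 190, 285, 210) 5 0.909 -13.611557 apparent winder shift y mm 1.3673193685895821
(370, 160, 424, 215) 4 0.981 -8.037659 apparent winder shift y mm 0.0016548103863537893
(370, 160, 424, 215) 5 0.944 -15.590424 apparent winder shift y mm 0.03667773071309255
(200, 160, 250, 210) 4 0.929 -7.2332764 apparent winder shift y mm 0.14437088555367783
(200, 160, 250, 210) 5 0.848 -15.290482 apparent winder shift y mm -0.008781402474141694
(330, 60, 395, 140) 4 0.957 -6.2592163 apparent winder shift y mm 0.16783998108780174
(330, 60, 395, 140) 5 0.96 -12.163544 apparent winder shift y mm 0.24839035733153358
2 200.5472898475167
4 206.7594972328851
5 211.13627110173042
```

```bash
python3 - <<'E'
import cv2,numpy as np
a=[cv2.resize(cv2.imread(f"pics/w{i}.png")[190:290,190:440],None,fx=2.4,fy=2.0,interpolation=2)[:198] for i in(2,4,5)]
cv2.imwrite("pics/cmp.png",np.vstack(a))
E
```

```text
(no output)
```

View pics/cmp.png

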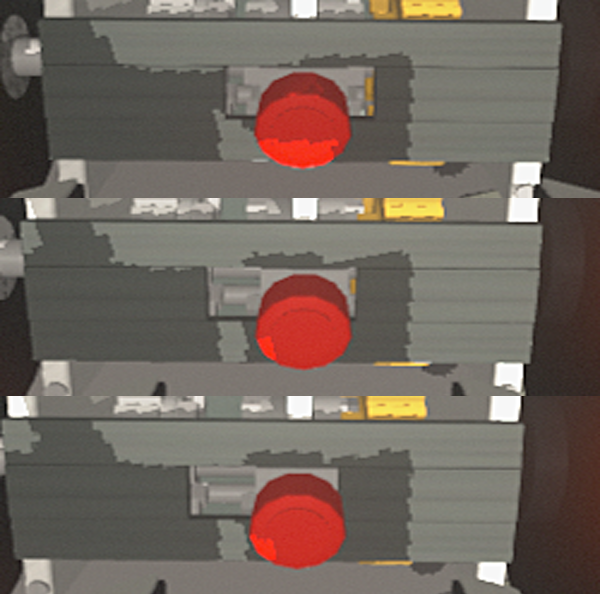

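The knob has moved about 10.6 mm of the 12 mm travel, with no end-to-end spring felt, so I grip it again and push a little more firmly.

Call:
carry_out:
  increments:
    - {"tx": 0, "ty": -0.005, "tz": 0.1, "ax": 0, "ay": 0, "az": 0}
    - {"tx": 0, "ty": 0, "tz": 0.1, "ax": 0, "ay": 0, "az": 0}
    - {"tx": 0, "ty": 0, "tz": 0.05, "ax": 0, "ay": 0, "az": 0}
    - {"tx": 0, "ty": 0, "tz": 0, "ax": 0, "ay": 0, "az": 0}
    - {"tx": 0, "ty": 0, "tz": 0, "ax": 0, "ay": 0, "az": 0}

```text
time: 27.92
eef_pos: [0.5728, 0.0948, 0.2275]
ee_rot: [[-0.978, 0.208, 0.002], [0.208, 0.978, 0.0], [-0.002, 0.0, -1.0]]
force: [-0.7, -0.6, 0.6]
grip_width: 0.0599
grip_force: 0.0
```

Call:
carry_out:
  increments:
    - {"tx": 0, "ty": 0, "tz": 0, "ax": 0, "ay": 0, "az": 0}
    - {"tx": 0, "ty": 0, "tz": 0, "ax": 0, "ay": 0, "az": 0}
    - {"tx": 0, "ty": 0, "tz": 0, "ax": 0, "ay": 0, "az": 0}
    - {"tx": 0, "ty": 0, "tz": 0, "ax": 0, "ay": 0, "az": 0}
    - {"tx": 0, "ty": 0, "tz": 0, "ax": 0, "ay": 0, "az": 0}
    - {"tx": 0, "ty": 0, "tz": 0, "ax": 0, "ay": 0, "az": 0}
  hand: 20

```text
time: 28.68
eef_pos: [0.572, 0.0931, 0.227]
ee_rot: [[-0.978, 0.208, -0.0], [0.208, 0.978, -0.003], [-0.0, -0.003, -1.0]]
force: [-1.2, -5.2, 2.5]
grip_width: 0.0274
grip_force: 15.0
```

Call:
carry_out:
  increments:
    - {"tx": 0, "ty": 0.0033, "tz": 0, "ax": 0, "ay": 0, "az": 0}
    - {"tx": 0, "ty": 0.0033, "tz": 0, "ax": 0, "ay": 0, "az": 0}
    - {"tx": 0, "ty": 0, "tz": 0, "ax": 0, "ay": 0, "az": 0}
    - {"tx": 0, "ty": 0, "tz": 0, "ax": 0, "ay": 0, "az": 0}

```text
time: 29.18
eef_pos: [0.5719, 0.0931, 0.2269]
ee_rot: [[-0.978, 0.209, -0.001], [0.209, 0.978, -0.007], [-0.0, -0.007, -1.0]]
force: [-1.6, -8.7, 2.8]
grip_width: 0.0274
grip_force: 15.0
```

Call:
carry_out:
  increments:
    - {"tx": 0, "ty": 0.0033, "tz": 0, "ax": 0, "ay": 0, "az": 0}
    - {"tx": 0, "ty": 0.0033, "tz": 0, "ax": 0, "ay": 0, "az": 0}
    - {"tx": 0, "ty": 0, "tz": 0, "ax": 0, "ay": 0, "az": 0}
    - {"tx": 0, "ty": 0, "tz": 0, "ax": 0, "ay": 0, "az": 0}

```text
time: 29.68
eef_pos: [0.572, 0.0932, 0.2269]
ee_rot: [[-0.978, 0.209, -0.002], [0.209, 0.978, -0.01], [-0.0, -0.01, -1.0]]
force: [-3.2, -13.8, 3.0]
grip_width: 0.0274
grip_force: 15.0
```

The knob is rigid at 14 N, and the contact onset was offset by about the same 1 mm, so this is the home stop. Unload, release and retreat.

Call:
carry_out:
  increments:
    - {"tx": 0, "ty": -0.0033, "tz": 0, "ax": 0, "ay": 0, "az": 0}
    - {"tx": 0, "ty": -0.0033, "tz": 0, "ax": 0, "ay": 0, "az": 0}
    - {"tx": 0, "ty": 0, "tz": 0, "ax": 0, "ay": 0, "az": 0}

```text
time: 30.05
eef_pos: [0.572, 0.0931, 0.2269]
ee_rot: [[-0.978, 0.209, -0.001], [0.209, 0.978, -0.006], [-0.0, -0.006, -1.0]]
force: [-2.0, -9.1, 2.1]
grip_width: 0.0273
grip_force: 15.0
```

Call:
carry_out:
  increments:
    - {"tx": 0, "ty": 0, "tz": 0, "ax": 0, "ay": 0, "az": 0}
    - {"tx": 0, "ty": 0, "tz": 0, "ax": 0, "ay": 0, "az": 0}
    - {"tx": 0, "ty": 0, "tz": 0, "ax": 0, "ay": 0, "az": 0}
    - {"tx": 0, "ty": 0, "tz": -0.05, "ax": 0, "ay": 0, "az": 0}
    - {"tx": 0, "ty": 0, "tz": -0.1, "ax": 0, "ay": 0, "az": 0}
    - {"tx": 0, "ty": 0, "tz": -0.1, "ax": 0, "ay": 0, "az": 0}
    - {"tx": 0, "ty": 0, "tz": -0.05, "ax": 0, "ay": 0, "az": 0}
    - {"tx": 0, "ty": 0, "tz": 0, "ax": 0, "ay": 0, "az": 0}
    - {"tx": 0, "ty": 0, "tz": 0, "ax": 0, "ay": 0, "az": 0}
  hand: 60

```text
time: 31.18
eef_pos: [0.5721, 0.0967, 0.3156]
ee_rot: [[-0.978, 0.208, -0.002], [0.208, 0.978, -0.0], [0.002, -0.0, -1.0]]
force: [-1.0, 0.2, 0.2]
grip_width: 0.0601
grip_force: 0.0
```

```bash
python3 - <<'E'
from h import *
im=robot.capture("wrist")
m=(im[:,:,0]>150)&(im[:,:,1]<90)&(im[:,:,2]<90);m[:,:250]=0;m[300:]=0
v,u=np.nonzero(m);print(onz("wrist",u.mean(),v.mean(),.243))
print(robot.hand_in())
E
```

```text
[0.57046385 0.11840729 0.243     ]
the job is handed in; nothing more can be done
None
```

The winder is in slow gear as far as I can tell by feel, and the job is handed in at about 31 s. The teeth met at about 10 N, caught on rocking the handwheel, and the knob then slid to a rigid stop, where I pressed it to about 14 N. The one doubt is that the knob measured about 10.6 mm of travel against the stated 12 mm; I took that as an offset in the starting position. My last camera check of the knob, run in the same script as the hand-in, gave a reading that looks wrong, so it confirms nothing.

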